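# Seat the press lid in the tea canister and lift off the cover

## Task

The tea canister's two lids lie nested on the worktop: a wooden cover sitting on a steel press lid, whose tall black post sticks up through the cover's brass collar. Carry both together by the black post and lower them onto the open canister until the cover sits on the rim and you feel the press lid come gently to rest on the pressed tea inside, whose level is not known; let go of the post only then, without letting the lid drop or forcing it down. Then take the cover by its brass collar and lift it straight up until its skirt is well clear of the post, leaving the press lid undisturbed on the tea, and finish still holding the cover level and still in the gripper, above the canister, with the other things on the worktop left where they are.

Things in the scene. Friction and masses are not known exactly. Their poses are not given: they have to be found in the camera images.
- canister: Open round blue canister with black foot and metal band, standing fast (cannot shift). 76 mm outside diameter (79 mm at the foot), 70 mm bore, 65 mm high. Origin at the centre of its underside, z up. Inside lies a flat dark disc of pressed tea, a little springy (gives about 1 mm for 4 N, at most 6 mm); its top is 19 to 29 mm below the rim, different every time.
- canister_rim (a point): Centre of the canister's mouth, at rim height (65 mm above its underside).
- press_lid: Inner lid, loose, 0.2 to 0.3 kg: steel plate 64 mm in diameter, 14 mm thick, lower edge chamfered; on its centre an upright black post 24 mm in diameter (28 mm in its lowest 6 mm) whose top is 92 mm above the plate's underside. Origin at the centre of the plate's underside, z along the post. At the start it stands on the worktop with the cover on it.
- press_post (a point): Point on the axis of the black post, 10 mm below its top. Nested, the post's top stands 44 mm above the top of the brass collar; with the plate on the tea only 28 to 39 mm. So grip the post near its top, fingertips no deeper than 26 mm below the post's top, or they run onto the collar.
- cover: Outer lid, loose, 0.1 to 0.2 kg: pale wooden disc 89 mm in diameter, 4 mm thick, with a 30 mm hole in which the post slides freely; a skirt reaching 10 mm below the disc (83 mm inside, goes over the canister's rim); a brass collar on top. Origin on the axis at the disc's underside, z up. Nested, the disc rests on the plate, 14 mm above the press lid's origin.
- cover_collar (a point): Point on the axis of the cover's brass collar (46 mm outside diameter, 30 mm high), 10 mm below its top, 24 mm above the disc's underside. When the disc's underside rests on the canister's rim, the press lid goes 5 to 15 mm further down alone until it meets the tea and sinks in about 1 mm.
- jigger: Bystander: copper jigger, 43 mm in diameter, 84 mm high, standing; origin under its centre. Behind it, from about 0.6 m ahead of the robot, wall cabinets hang 0.55 m above the worktop: keep the wrist low or close in when swinging across.
- muddler: Bystander: dark wooden muddler, 210 mm long, 38 mm thick, lying; origin under its middle.
- strainer: Bystander: flat metal strainer, 82 x 167 x 10 mm, lying; origin under its middle.
- coaster_4: Bystander: brown round coaster, 96 mm in diameter, 5 mm thick; origin under its centre.
Not all that is in view belongs to the job. What is shaped like the press_lid but purple is not meant.

How it is judged:
On the way, in this order (a step that is already met when the one before it is completed fails the run):
1. both lids are lifted together by the post, the cover riding on the press lid (height (world z) of press_lid above 0.03 m and z of cover in the frame of press_lid below 0.018 m and contact force between the fingers and press_lid above 1 N and horizontal distance between cover and press_lid below 0.006 m), for 0.2 s.
2. the cover sits on the canister's rim, the press lid rests on the tea inside, and the post is let go (contact force between press_lid and canister above 0.7 N and horizontal distance between press_lid and canister below 0.007 m and z of press_lid in the frame of canister below 0.05 m and angle between press_lid's own z axis and vertical below 0.07 rad and contact force between the fingers and press_lid below 0.1 N and z of cover in the frame of canister between 0.061 and 0.069 m and horizontal distance between cover and canister below 0.008 m and angle between cover's own z axis and vertical below 0.06 rad), for 0.3 s.
At the end, for the whole second after the job is handed in: Press lid on the tea: underside at least 15 mm below the rim, within 7 mm of the axis and 4 degrees of upright, not held. Gripper holds the cover still within 60 mm of the canister's axis, level within 15 degrees, skirt at least 5 mm above the post's top, touching neither lid nor canister (contact force between press_lid and canister above 0.7 N and horizontal distance between press_lid and canister below 0.007 m and z of press_lid in the frame of canister below 0.05 m and angle between press_lid's own z axis and vertical below 0.07 rad and contact force between the fingers and press_lid below 0.1 N and contact force between the fingers and cover above 1 N and z of cover in the frame of press_lid above 0.107 m and contact force between cover and press_lid below 0.05 N and contact force between cover and canister below 0.05 N and angle between cover's own z axis and vertical below 0.26 rad and horizontal distance between cover and canister below 0.06 m and linear speed of cover below 0.03 m/s and linear speed of press_lid below 0.02 m/s); the arm keeps its last pose, push and grip.
It fails at once if the press lid is dropped (moves faster than 0.3 m/s while the fingers do not hold it) (contact force between the fingers and press_lid below 0.1 N and linear speed of press_lid above 0.3 m/s).
It fails at once if the press lid is forced down with more than 45 N (contact force between press_lid and canister above 45 N).
It fails at once if the press lid is disturbed while the cover is lifted off (it moves faster than 0.1 m/s or tips more than 7 degrees with the cover more than 6 mm off the rim) (contact force between the fingers and press_lid below 0.1 N and z of cover in the frame of canister above 0.071 m and z of cover in the frame of press_lid above 0.022 m and (linear speed of press_lid above 0.1 m/s or angle between press_lid's own z axis and vertical above 0.12 rad)).
It fails at once if a bystander (jigger, muddler, strainer or coaster) is moved more than 30 mm (distance of any of jigger, muddler, strainer, coaster_4 from where it was at the start of the episode above 0.03 m).
It also fails if it takes over 51 s, if anything falls off the work surface, if the arm or the gripper's body presses on something with over 40 N, if the wrist force passes 120 N, or if a joint passes its speed limit or range.

## Robot

A 6-joint arm with a two-finger parallel gripper is mounted at the origin on a cart in front of the work surface, level with it; the furniture and walls round the work are solid. World frame = base frame: x ahead of the robot, y to its left, z up, the work surface at z = 0. Lengths are in m, angles in rad, forces in N, time in s.
With the tool pointing down it reaches from about 0.3 to 0.875 m from the base axis. Payload 6.4 kg.
Tool frame: the origin (TCP) lies at the very end of the fingers, on their centre line; the grasp point (between the pads) lies 19 mm behind it; z points along the fingers, x is the direction in which the jaws open and shut, and the axes are right-handed (so a half turn about z gives the same grasp; the last joint's range is limited). The gripper opens to 85 mm and grips with 20 to 120 N. Pads are 22 mm wide; open, the fingers measure 114 mm over their backs; the gripper's body (76 mm by 85 mm) begins 54 mm behind the grasp point. The pads swing forward as they close: fully open they stand 13 mm farther back than shut.
Start: joints at [-1.415, 0.181, 1.607, -0, 1.354, -0.206], TCP at [0.204, -0.538, 0.231] pointing down, gripper open.
Joint ranges: [-2.99, 2.99], [-0.89, 2.07], [0.3, 2.58], [-1.14, 4.28], [0, 2.63], [-3.12, 3.12]. Speed limits (rad/s): [2.57, 2.57, 3.01, 3.14, 3.14, 3.14].

## Interface

Orientations are given as a unit quaternion [x, y, z, w].
In Python, from station import r, fingers, kin, imaging, job_done, readout gives the robot as it stands. Calls block until the motion is done:
- r.move_to(position, orientation): joint-space move of the TCP to a pose.
- r.movel(position, orientation=None, vel=0.15, force_limit=None): straight line of the TCP; orientation=None keeps the orientation; vel is the mean speed in m/s. With force_limit (N) it stops when the force on the tool has changed by that much, and returns True; else False.
- r.set_joints(angles): joint-space move.
- fingers.move_gripper(opening, grip_force=None): finger opening in m; grip_force is the grip in N (None keeps the last); returns when the fingers have stopped.
- r.dwell(seconds).
- kin.ik(position, orientation): joint angles nearest the present ones, or None.
- imaging.snapshot(name): name is "side" or "top"; returns (picture, depth): 420x560x3 uint8, red, green, blue; 420x560 float32, m along the optical axis (not along the pixel's ray), 0 where there is no reading.
- imaging.camera_info(name): a dict with "fx", "fy", "cx", "cy" (pixels), "cam_to_world" (4x4, takes a point from camera to world coordinates). Camera axes: x right, y down, z forward; pixel columns grow to the right and rows downward; lengths in m; the calibration is good to about 2 mm. A picture is of the moment at which its call begins. camera_info takes no time and is no camera call.
A pose or a line that the arm cannot do raises r.MotionError and nothing moves.
- job_done(): hands the job in, once; it reports no verdict.
Readings, each from a call of its own:
- readout.read_time_s(): time.
- readout.read_joint_pos(): joint angles.
- readout.read_dq(): joint speeds.
- readout.read_joint_torque(): joint torques, N m.
- readout.read_ee_pos(): TCP position.
- readout.read_tcp_rot(): TCP orientation.
- readout.read_wrist_force(): force on the tool from outside, world axes, zero at the start.
- readout.read_torque(): the same for the moment, N m.
- readout.read_width(): finger opening in m.
Only numpy, scipy, OpenCV 4.12 (cv2) and the standard library are available. Lean on these libraries where they do the work, as an engineer would, in place of code of your own. Each camera call takes 0.05 s, during which the arm holds its last target.

## Working session

There is one attempt and no reset: what is moved stays moved. The work goes in short steps, each a Python script; the robot and the scene stay as the last script left them, time stands still between calls to the robot, and variables do not carry over. Pictures are saved under pics/ and viewed, and the job is handed in when it is done.

```bash
mkdir -p pics; ls; python3 - <<'E'
from station import r, fingers, kin, imaging, job_done, readout
import cv2,numpy as np
for n in ["side","top"]:
    p,d=imaging.snapshot(n); cv2.imwrite(f"pics/{n}0.png",p[:,:,::-1]); np.save(f"pics/{n}0.npy",d)
    i=imaging.camera_info(n); print(n,i["fx"],i["cx"],i["cy"],np.round(i["cam_to_world"],3).tolist())
print(readout.read_time_s(),readout.read_tcp_rot(),readout.read_ee_pos())
E
```

```text
pics
side 381.34487075088737 279.1430181180001 213.3050204831634 [[0.99, -0.105, 0.093, 0.408], [-0.139, -0.641, 0.755, -0.774], [-0.02, -0.76, -0.649, 0.754], [0.0, 0.0, 0.0, 1.0]]
top 381.4810569294725 278.4265942460111 210.50748667292274 [[0.011, -0.999, 0.049, 0.462], [-1.0, -0.01, 0.019, -0.013], [-0.018, -0.05, -0.999, 1.115], [0.0, 0.0, 0.0, 1.0]]
0.1 [ 8.22790394e-01 -5.68344443e-01 -5.28351983e-04 -5.31410495e-04] [ 0.20345835 -0.53729451  0.23048897]
```

View pics/side0.png

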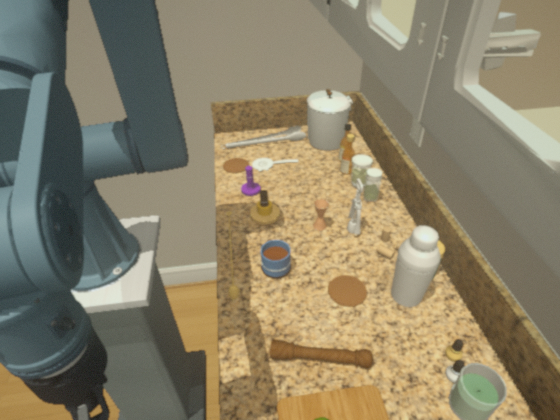

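View pics/top0.png

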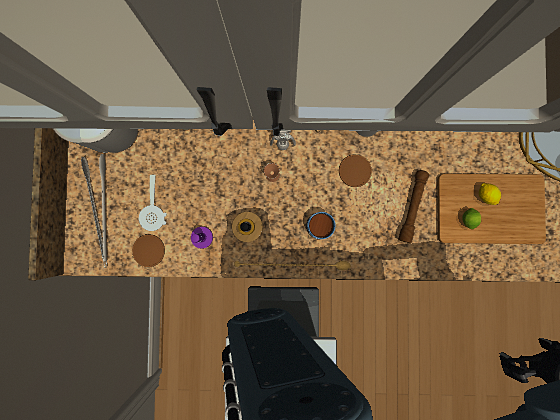

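In the side view the nested lids are at about (265,208), the canister at (276,258) and the purple decoy at (250,183). In the top view they are at (246,226), (320,224) and (202,237). The black post through a brass collar on a wooden disc fits the job, so next I enlarge the crops.

```bash
cat > h.py <<'E'
from station import r, fingers, kin, imaging, job_done, readout
import cv2,numpy as np
def info(n):
    i=imaging.camera_info(n); return i,np.array(i["cam_to_world"])
def at_z(n,u,v,z):
    i,T=info(n); d=T[:3,:3]@np.array([(u-i["cx"])/i["fx"],(v-i["cy"])/i["fy"],1]); o=T[:3,3]
    return o+d*(z-o[2])/d[2]
def cloud(n,d):
    i,T=info(n); v,u=np.mgrid[:420,:560]
    P=np.stack([(u-i["cx"])/i["fx"]*d,(v-i["cy"])/i["fy"]*d,d],-1)
    return P@T[:3,:3].T+T[:3,3]
E
python3 - <<'E'
from h import *
a=cv2.imread("pics/top0.png")[195:265,180:350]; b=cv2.imread("pics/side0.png")[165:285,220:320]
cv2.imwrite("pics/c1.png",cv2.resize(a,None,fx=4.5,fy=4.5,interpolation=cv2.INTER_CUBIC))
cv2.imwrite("pics/c2.png",cv2.resize(b,None,fx=5,fy=5,interpolation=cv2.INTER_CUBIC))
for n in["top","side"]:
    d=np.load(f"pics/{n}0.npy");P=cloud(n,d)
    us=[(246,226),(320,224),(271,171),(202,237)] if n=="top" else [(264,193),(276,255)]
    for u,v in us:
        Q=P[v-25:v+26,u-25:u+26].reshape(-1,3);dd=d[v-25:v+26,u-25:u+26].ravel()
        Q=Q[dd>0]
        for lo,hi in [(.012,.03),(.03,.055),(.055,.075),(.085,.1)]:
            m=(Q[:,2]>lo)&(Q[:,2]<hi); 
            if m.sum()>4: q=Q[m]; print(n,u,v,lo,m.sum(),q.min(0).round(3),q.max(0).round(3),q.mean(0).round(3))
E
```

```text
top 246 226 0.012 534 [0.428 0.055 0.012] [0.512 0.142 0.028] [0.47  0.098 0.017]
top 246 226 0.03 133 [0.448 0.076 0.03 ] [0.491 0.121 0.052] [0.47  0.097 0.046]
top 246 226 0.055 6 [0.46  0.087 0.06 ] [0.473 0.093 0.069] [0.466 0.089 0.066]
top 246 226 0.085 63 [0.459 0.088 0.085] [0.481 0.11  0.095] [0.47  0.098 0.091]
top 320 224 0.012 7 [ 0.442 -0.094  0.013] [ 0.504 -0.074  0.03 ] [ 0.467 -0.082  0.026]
top 320 224 0.03 504 [ 0.439 -0.146  0.031] [ 0.51  -0.074  0.054] [ 0.476 -0.112  0.045]
top 320 224 0.055 104 [ 0.44  -0.149  0.056] [ 0.512 -0.075  0.069] [ 0.476 -0.112  0.064]
top 271 171 0.012 34 [ 0.608 -0.015  0.012] [0.705 0.036 0.03 ] [0.677 0.005 0.019]
top 271 171 0.03 44 [0.614 0.018 0.039] [0.632 0.038 0.055] [0.624 0.029 0.047]
top 271 171 0.055 81 [0.606 0.009 0.056] [0.639 0.045 0.075] [0.626 0.028 0.066]
top 271 171 0.085 6 [0.607 0.009 0.085] [0.643 0.047 0.087] [0.625 0.03  0.086]
top 202 237 0.012 196 [0.406 0.199 0.012] [0.467 0.261 0.029] [0.438 0.227 0.015]
top 202 237 0.03 15 [0.427 0.22  0.033] [0.447 0.227 0.055] [0.437 0.222 0.043]
top 202 237 0.055 13 [0.428 0.22  0.056] [0.447 0.225 0.075] [0.439 0.221 0.067]
top 202 237 0.085 58 [0.428 0.22  0.086] [0.447 0.241 0.095] [0.438 0.23  0.091]
side 264 193 0.012 390 [0.409 0.062 0.012] [0.516 0.258 0.03 ] [0.462 0.132 0.017]
side 264 193 0.03 194 [0.429 0.075 0.03 ] [0.494 0.23  0.055] [0.464 0.12  0.043]
side 264 193 0.055 81 [0.428 0.086 0.056] [0.483 0.231 0.075] [0.456 0.158 0.065]
side 264 193 0.085 57 [0.43  0.088 0.086] [0.482 0.231 0.093] [0.462 0.137 0.09 ]
side 276 255 0.012 132 [ 0.44  -0.15   0.012] [ 0.512 -0.117  0.03 ] [ 0.474 -0.141  0.021]
side 276 255 0.03 576 [ 0.439 -0.149  0.03 ] [ 0.512 -0.073  0.055] [ 0.477 -0.113  0.044]
side 276 255 0.055 210 [ 0.44  -0.148  0.055] [ 0.515 -0.072  0.068] [ 0.477 -0.112  0.061]
```

View pics/c1.png

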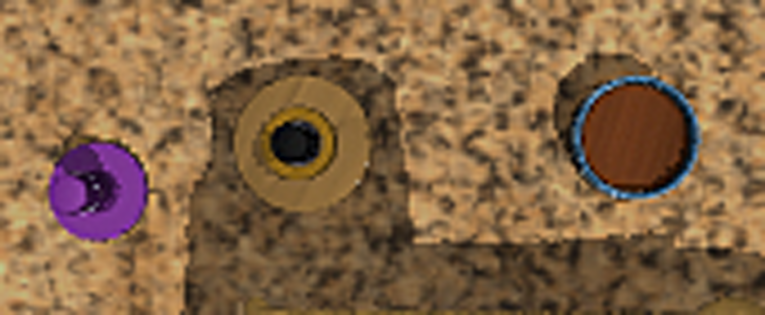

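View pics/c2.png

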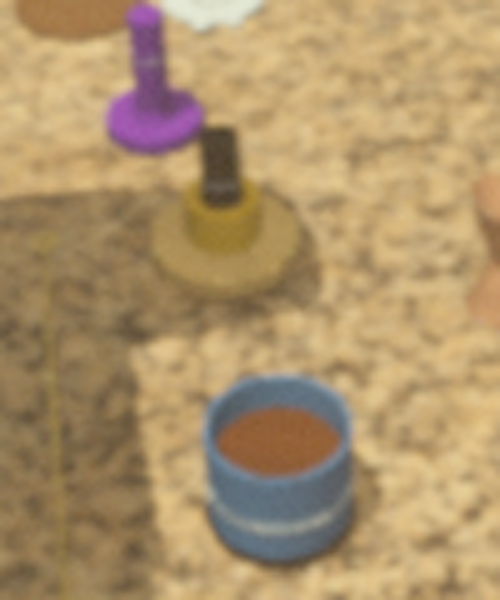

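Both crops confirm it: the black post in the brass collar (c1 at 297,143) is the target, and the purple lid at (95,190) is the decoy. The canister with its tea is at (635,135). Next I fit the circles more precisely.

```bash
python3 - <<'E'
from h import *
for n in["top","side"]:
    P=cloud(n,np.load(f"pics/{n}0.npy")).reshape(-1,3)
    def near(c,R,lo,hi): return P[(np.hypot(P[:,0]-c[0],P[:,1]-c[1])<R)&(P[:,2]>lo)&(P[:,2]<hi)]
    for nm,c,R,lo,hi in [("posttop",(.470,.098),.018,.085,.1),("collartop",(.47,.098),.03,.042,.055),("disc",(.47,.098),.05,.010,.024),("rim",(.4765,-.112),.045,.060,.07)]:
        q=near(c,R,lo,hi); ce,rad=cv2.minEnclosingCircle(q[:,:2].astype(np.float32)); print(n,nm,np.round(ce,4),round(rad,4),np.median(q[:,2]).round(4))
    q=near((.4765,-.112),.022,.0,.07); print("tea",np.median(q[:,2]),q[:,2].std(),len(q))
for p in [(.470,.098,.15),(.470,.098,.066),(.4765,-.112,.20),(.4765,-.112,.25)]:
    print(kin.ik(np.array(p),[.70711,-.70711,0,0]))
E
```

```text
top posttop [0.4699 0.0986] 0.0119 0.0908
top collartop [0.4698 0.099 ] 0.0228 0.0471
top disc [0.4696 0.0989] 0.0445 0.0172
top rim [ 0.4754 -0.1111] 0.0378 0.0645
tea 0.045081143608775465 0.0019421174960947642 194
side posttop [0.4717 0.0963] 0.0119 0.0902
side collartop [0.4718 0.0972] 0.0227 0.0467
side disc [0.4738 0.0968] 0.0459 0.0169
side rim [ 0.4771 -0.1101] 0.04 0.0629
tea 0.04485801110541482 0.0013128806863589 152
[-4.23270509e-02  6.07810131e-02  1.91634769e+00 -4.44089210e-16
  1.16446395e+00  1.52846928e+00]
[-4.23270509e-02  1.98158384e-01  1.96482890e+00 -4.44089210e-16
  9.78605367e-01  1.52846928e+00]
[-4.73903269e-01  1.89273856e-02  1.84950059e+00 -4.44089210e-16
  1.27316468e+00  1.09689306e+00]
[-4.73903269e-01 -3.07839551e-02  1.79436876e+00 -4.44089210e-16
  1.37800785e+00  1.09689306e+00]
```

```bash
python3 - <<'E'
from h import *
Q=[.70711,-.70711,0,0]
r.move_to([.4705,.0977,.16],Q)
p,d=imaging.snapshot("side"); cv2.imwrite("pics/s1.png",cv2.resize(p[100:300,160:400,::-1],None,fx=3,fy=3))
r.movel([.4705,.0977,.066],vel=.08,force_limit=5) and print("contact")
print(readout.read_ee_pos(),readout.read_wrist_force())
fingers.move_gripper(0.0,60)
print(readout.read_width(),readout.read_wrist_force(),readout.read_time_s())
p,d=imaging.snapshot("side"); cv2.imwrite("pics/s2.png",cv2.resize(p[100:300,160:400,::-1],None,fx=3,fy=3))
E
```

```text
[0.47103423 0.09771099 0.0665383 ] [-0.0357601   0.42226029  0.01159251]
0.022389575608868093 [-0.50095029  1.82499245  1.55863303] 4.5333
```

View pics/s2.png

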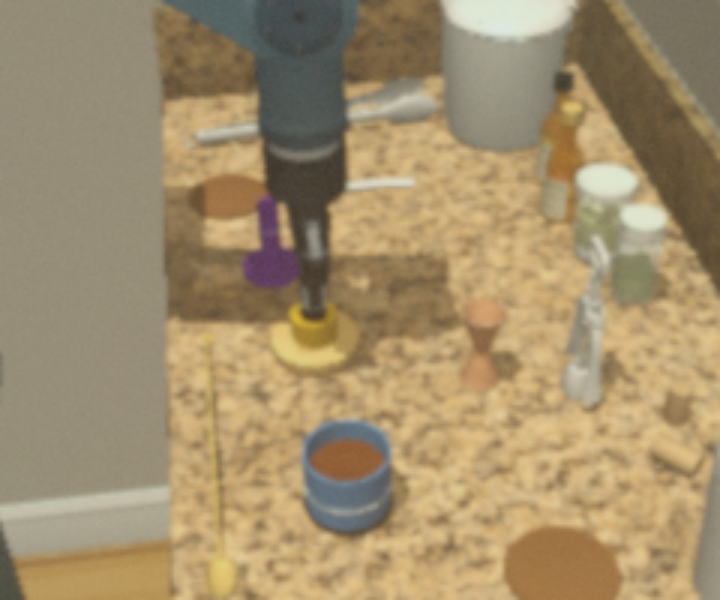

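The picture shows the fingers closed on the post, directly above the collar at (313,320), with the cover still flat. The width reads 22 mm, which fits the post. Now I lift.

```bash
python3 - <<'E'
from h import *
p=readout.read_ee_pos()
r.movel([p[0],p[1],.076],vel=.03); r.dwell(.2)
print(readout.read_width(),readout.read_wrist_force())
r.movel([p[0],p[1],.185],vel=.08); r.dwell(.3)
print(readout.read_ee_pos(),readout.read_wrist_force(),readout.read_time_s())
r.movel([.476,-.111,.185],vel=.12); r.dwell(.2)
print(readout.read_ee_pos(),readout.read_wrist_force(),readout.read_width(),readout.read_time_s())
for n in["side","top"]:
    p,d=imaging.snapshot(n); np.save(f"pics/{n}3.npy",d); cv2.imwrite(f"pics/{n}3.png",p[:,:,::-1])
s=cv2.imread("pics/side3.png")[150:300,200:360];t=cv2.imread("pics/top3.png")[170:270,250:390]
cv2.imwrite("pics/s3.png",cv2.resize(s,None,fx=4,fy=4,interpolation=cv2.INTER_CUBIC))
cv2.imwrite("pics/t3.png",cv2.resize(t,None,fx=5,fy=5,interpolation=cv2.INTER_CUBIC))
E
```

```text
0.02221840113725328 [ 0.24247958  0.20522028 -4.18309254]
[0.47047429 0.097915   0.1847865 ] [-3.34628298e-03 -1.23189390e+00 -4.84095635e+00] 7.0833
[ 0.47603041 -0.11067279  0.18502199] [-0.2713181  -0.33923659 -4.66912553] 0.02218252908225084 9.175
```

View pics/s3.png

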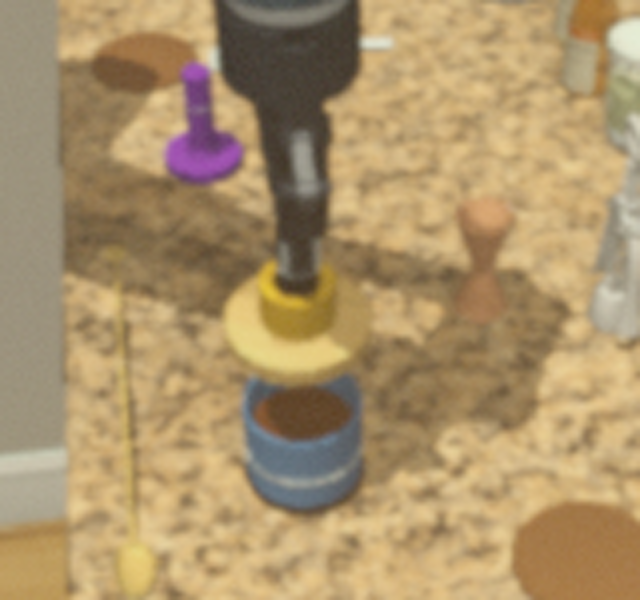

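View pics/t3.png

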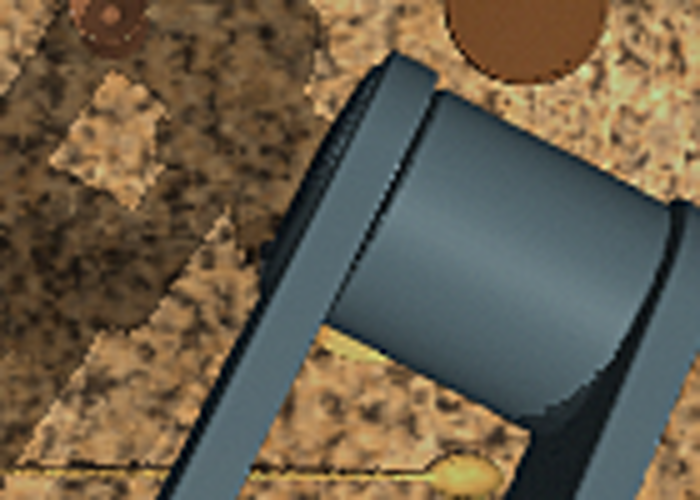

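The side view shows the lids hanging above the canister, collar at (298,300) and rim at (303,410). The top view is blocked by the wrist. I check tilt and relative offset from the side depth.

```bash
python3 - <<'E'
from h import *
from scipy.optimize import least_squares
d0=np.load("pics/side0.npy");d3=np.load("pics/side3.npy")
P=cloud("side",d3).reshape(-1,3)
c=(.476,-.111);rr=np.hypot(P[:,0]-c[0],P[:,1]-c[1])
q=P[(rr<.055)&(rr>.027)&(P[:,2]>.12)&(P[:,2]<.15)]
m=np.median(q[:,2]);q=q[abs(q[:,2]-m)<.006]
A=np.c_[q[:,:2]-c,np.ones(len(q))];s=np.linalg.lstsq(A,q[:,2],rcond=None)[0];print("disc plane slope",s,len(q),"z",m)
def hull_fit(q,R):
    h=cv2.convexHull(q[:,:2].astype(np.float32))[:,0]
    f=least_squares(lambda x:np.hypot(h[:,0]-x[0],h[:,1]-x[1])-R,c if R<.06 else c,loss="soft_l1",f_scale=.001);return f.x,np.abs(f.fun).max()
print("disc",hull_fit(q,.0445))
# collar top
q=P[(rr<.03)&(P[:,2]>.155)&(P[:,2]<.170)]; print("collar z",np.median(q[:,2]),q[:,0].min(),q[:,0].max())
# rim by both cams
for n in("side","top"):
    P=cloud(n,np.load(f"pics/{n}0.npy")).reshape(-1,3);rr=np.hypot(P[:,0]-c[0],P[:,1]-c[1])
    for lo in(.0605,.062,.063):
        q=P[(rr<.045)&(P[:,2]>lo)&(P[:,2]<.069)]; print(n,lo,hull_fit(q,.038),len(q))
E
```

```text
disc plane slope [0.00025518 0.03573745 0.1360663 ] 425 z 0.1354967838585932
disc (array([ 0.47709784, -0.11123327]), np.float64(0.0021933683774336896))
collar z 0.16491853182311422 0.45469942980239814 0.4982819565209928
side 0.0605 (array([ 0.47758521, -0.11040704]), np.float64(0.0020168153533593053)) 120
side 0.062 (array([ 0.47732411, -0.11105968]), np.float64(0.0018396827066716054)) 90
side 0.063 (array([ 0.47685134, -0.11167464]), np.float64(0.0016314275126265432)) 60
top 0.0605 (array([ 0.47545868, -0.11128697]), np.float64(0.0017553628581288352)) 96
top 0.062 (array([ 0.47513449, -0.11127323]), np.float64(0.001675447159326049)) 82
top 0.063 (array([ 0.47555176, -0.11109142]), np.float64(0.002376917855472817)) 72
```

The offset between lid and rim is under 1 mm, both measured with the side camera. Now I lower.

```bash
python3 - <<'E'
from h import *
x,y=.476,-.111
print(readout.read_tcp_rot())
r.movel([x,y,.145],vel=.08); r.dwell(.2); print(readout.read_wrist_force())
for z in (.130,.122,.1165,.115,.114,.113):
    c=r.movel([x,y,z],vel=.02,force_limit=6); f=readout.read_wrist_force()
    print(z,c,np.round(f,2),np.round(readout.read_ee_pos(),4))
    if c: break
print(readout.read_time_s(),readout.read_torque())
p,d=imaging.snapshot("side"); cv2.imwrite("pics/s4.png",cv2.resize(p[150:300,200:360,::-1],None,fx=4,fy=4,interpolation=cv2.INTER_CUBIC))
E
```

```text
[ 7.07235416e-01 -7.06978123e-01 -1.14346028e-05 -1.18057429e-06]
[ 0.59121119  0.41366901 -3.09357615]
0.13 False [ 0.23 -0.14 -3.8 ] [ 0.4761 -0.111   0.1301]
0.122 False [-0.16  0.19 -4.04] [ 0.4759 -0.111   0.1219]
0.1165 False [ 0.38  0.26 -4.45] [ 0.476  -0.111   0.1165]
0.115 False [-0.5   0.19 -2.96] [ 0.4761 -0.111   0.1151]
0.114 False [-0.03  0.14 -2.15] [ 0.476 -0.111  0.114]
0.113 False [-1.14  0.64 -2.45] [ 0.4759 -0.111   0.1129]
12.75 [ 0.0011692   0.00710946 -0.0377281 ]
```

View pics/s4.png

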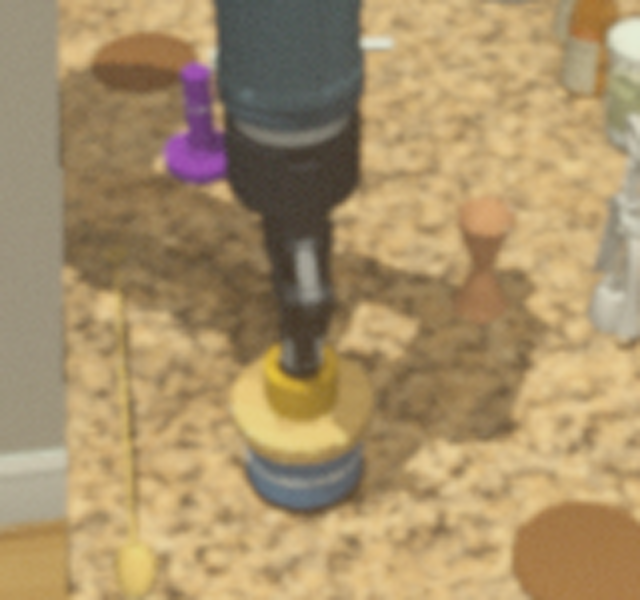

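The cover sits evenly on the rim (302,455) and the load dropped by about 1.8 N, roughly the cover's weight. I go on down in small steps until the tea bears.

```bash
python3 - <<'E'
from h import *
x,y=.476,-.111
z=.113
def fz():
    a=[]
    for _ in range(5): r.dwell(.02); a.append(readout.read_wrist_force()[2])
    return np.mean(a)
f=fz(); print(f)
while z>.098 and f<0.0:
    z-=.0006; c=r.movel([x,y,z],vel=.015,force_limit=6); f=fz()
    print(round(z,4),c,round(f,2),np.round(readout.read_ee_pos()[2],4))
    if c: break
print(readout.read_time_s(),readout.read_wrist_force())
E
```

```text
-2.88615313617234
0.1124 False -2.62 0.1124
0.1118 False -2.36 0.1118
0.1112 False -1.03 0.1113
0.1106 False 0.68 0.1108
14.2167 [-1.25349655  0.3994664   0.08697246]
```

The tea was met at plate height about 45 mm, which agrees with vision. Now I release, rise and look.

```bash
python3 - <<'E'
from h import *
x,y=.476,-.111
fingers.move_gripper(.05,30); r.dwell(.5); fingers.move_gripper(.085,30)
print(readout.read_width(),readout.read_wrist_force(),readout.read_time_s())
r.movel([x,y,.19],vel=.1)
p,d=imaging.snapshot("side"); np.save("pics/side5.npy",d); cv2.imwrite("pics/s5.png",cv2.resize(p[150:300,200:360,::-1],None,fx=4,fy=4,interpolation=cv2.INTER_CUBIC))
P=cloud("side",d).reshape(-1,3);rr=np.hypot(P[:,0]-x,P[:,1]-y)
q=P[(rr<.018)&(P[:,2]>.128)&(P[:,2]<.145)]
if len(q): print("post top",len(q),np.median(q[:,2]),cv2.minEnclosingCircle(q[:,:2].astype(np.float32)))
q=P[(rr<.03)&(P[:,2]>.0935)&(P[:,2]<.102)]; print("collar top",len(q),np.median(q[:,2]),cv2.minEnclosingCircle(q[:,:2].astype(np.float32)))
q=P[(rr<.05)&(rr>.027)&(P[:,2]>.06)&(P[:,2]<.08)];print("disc",len(q),np.median(q[:,2]),cv2.minEnclosingCircle(q[:,:2].astype(np.float32)))
A=np.c_[q[:,:2]-[x,y],np.ones(len(q))];print(np.linalg.lstsq(A,q[:,2],rcond=None)[0])
E
```

```text
0.08459070512178903 [ 0.52537171 -0.94153789 -0.16369862] 15.5417
post top 71 0.13530636220798298 ((0.47705715894699097, -0.11114157736301422), 0.012767801061272621)
collar top 134 0.09740585567886362 ((0.4774341285228729, -0.11234474182128906), 0.02315368503332138)
disc 418 0.06785056328961969 ((0.4768580198287964, -0.11187124252319336), 0.04595689848065376)
[-0.00276462  0.02950828  0.06771857]
```

View pics/s5.png

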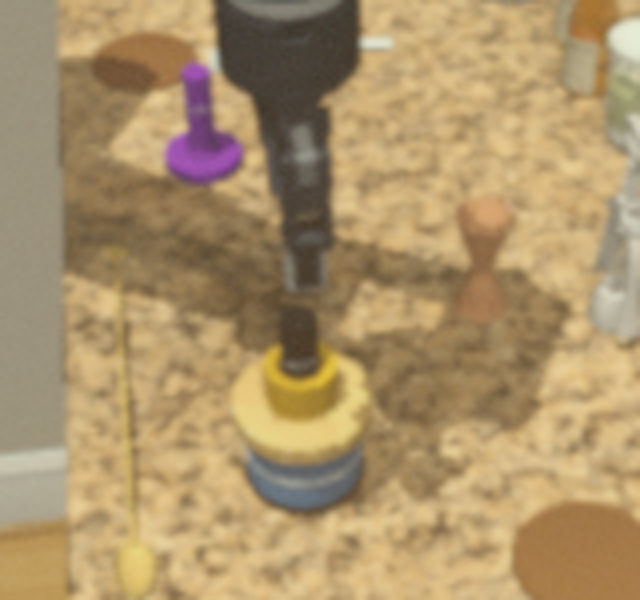

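The post stands alone about 37.5 mm above the collar, and the cover is seated and centred. The residual 1.7° slope also appeared on the hanging cover before, so I take it as camera bias. Next I grip the collar.

```bash
python3 - <<'E'
from h import *
x,y=.476,-.1115
print(r.movel([x,y,.072],vel=.06,force_limit=6),readout.read_ee_pos(),readout.read_wrist_force())
r.dwell(.2)
fingers.move_gripper(.0,45); r.dwell(.2)
print(readout.read_width(),readout.read_wrist_force(),readout.read_time_s())
p,d=imaging.snapshot("side"); cv2.imwrite("pics/s6.png",cv2.resize(p[150:300,200:360,::-1],None,fx=4,fy=4,interpolation=cv2.INTER_CUBIC))
E
```

```text
False [ 0.47621967 -0.11162245  0.07229683] [-0.13397805  0.34083852 -0.62056661]
0.04439430655529163 [-2.33451686  1.59030909  6.14301813] 19.5083
```

View pics/s6.png

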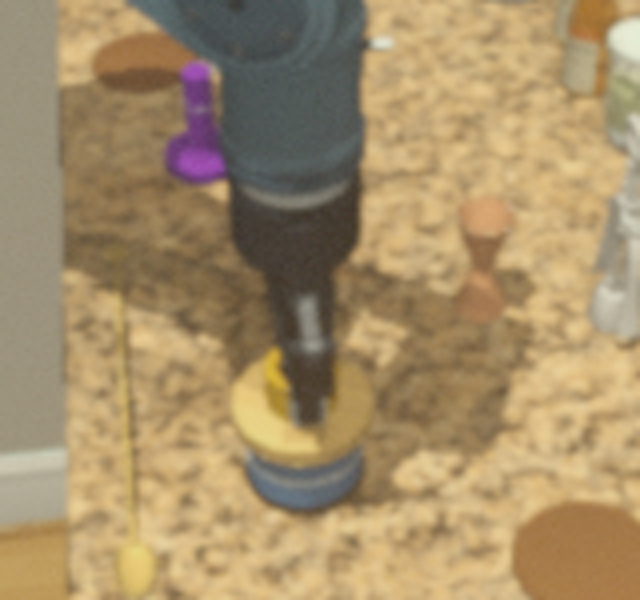

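Width 44 mm fits the collar, and the fingertips rest just above the disc at (308,415). I lift straight up slowly.

```bash
python3 - <<'E'
from h import *
p=readout.read_ee_pos(); x,y=.476,-.1115
for z in (.074,.078,.086,.10,.13,.16):
    r.movel([x,y,z],vel=.03); print(z,np.round(readout.read_wrist_force(),2),np.round(readout.read_width(),4))
r.movel([x,y,.187],vel=.04); r.dwell(.5)
print(readout.read_ee_pos(),readout.read_wrist_force(),readout.read_width(),readout.read_time_s())
p,d=imaging.snapshot("side"); np.save("pics/side7.npy",d); cv2.imwrite("pics/s7.png",cv2.resize(p[150:300,200:360,::-1],None,fx=4,fy=4,interpolation=cv2.INTER_CUBIC))
P=cloud("side",d).reshape(-1,3);rr=np.hypot(P[:,0]-x,P[:,1]-y)
q=P[(rr<.05)&(rr>.027)&(P[:,2]>.17)&(P[:,2]<.2)];print("disc",len(q),np.median(q[:,2]))
q=q[abs(q[:,2]-np.median(q[:,2]))<.006]
A=np.c_[q[:,:2]-[x,y],np.ones(len(q))];print(np.linalg.lstsq(A,q[:,2],rcond=None)[0])
q=P[(rr<.02)&(P[:,2]>.08)&(P[:,2]<.145)];print("post",len(q),q.max(0),q.min(0))
E
```

```text
0.074 [ 0.39 -0.78 -1.49] 0.0447
0.078 [-0.17  0.01 -1.97] 0.0447
0.086 [ 0.12 -0.2  -2.13] 0.0445
0.1 [-0.22 -0.8  -1.95] 0.0448
0.13 [-0.6  -0.49 -1.45] 0.0444
0.16 [-0.52 -0.4  -1.68] 0.0446
[ 0.47595303 -0.11147374  0.18692084] [ 0.04257865 -0.03737666 -1.68953467] 0.04468865789450002 24.75
disc 558 0.18216060260571887
[0.00315024 0.02139756 0.18243828]
post 150 [ 0.48719094 -0.10654842  0.13524489] [ 0.46541077 -0.12362454  0.08096181]
```

View pics/s7.png

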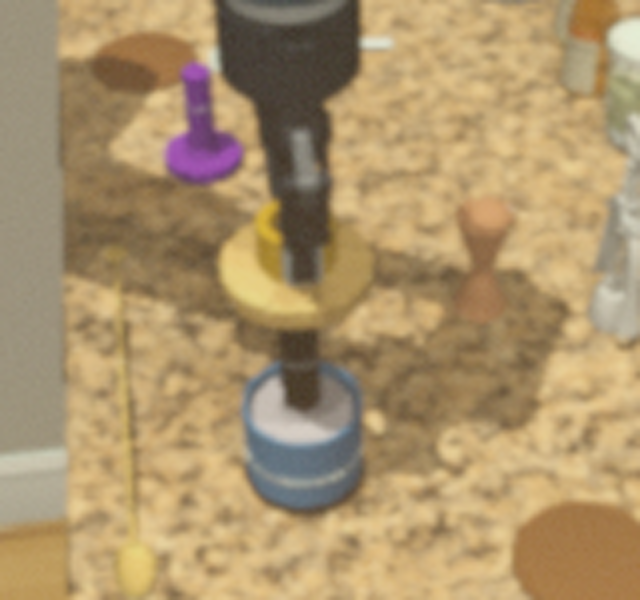

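The cover is held level, with the skirt about 32 mm above the post. The press lid sits centred in the canister, its post upright at (300,370). I hand it in.

```bash
python3 -c "
from station import *
print(job_done())"
```

```text
the job is handed in; nothing more can be done
None
```

I carried both lids by the black post onto the canister and lowered them until the cover sat on the rim. I then stepped down until the press lid bore on the tea with about 3 N, the plate's underside about 21 mm below the rim. After releasing the post I lifted the cover straight up by its collar and handed the job in about 25 s into the 51 s; no verdict was reported.

**Last checks:**
- **Cover:** it is held level and still, with the skirt about 32 mm above the post's top. The wrist carries a steady 1.7 N, which fits the cover's weight.
- **Press lid:** it stands upright and centred in the canister, and the post's top was at the same height before and after the cover came off.
- **Bystanders:** the jigger, the decoy and a coaster looked unmoved in the last side-camera crop. The muddler and strainer were not measured or checked at the end, but the arm made no contact near them.

**One disagreement:** the side-camera depth showed a tilt of 1 to 2 degrees on the cover at every stage, even when it was seated on the rim. I took this as camera bias; it is well within the limit either way.

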